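# Draw the spent battery pack out of the press's battery bay

## Task

Swing the yellow keeper in front of the spent battery pack (the one with the red pull tab) fully open, draw that pack straight out through the front of the bay, and set it down the right way up in the aluminium tray, without dropping it. Leave the charged pack (green tab) in its slot with its keeper closed, and leave the small stepped block and the steel bush alone.

Things in the scene. Friction and masses are not known exactly. Their poses are not given: they have to be found in the camera images.
- bay: Blue steel battery bay, fixed, 112 (x) x 132 (y) x 44 mm high. Origin: centre of underside; -x points out of its open front towards the robot, +y to its left slot. Two slots centred at y = +33 and -33 mm, each 50 wide, 36 high, floor 4 mm, roofed, open only at the front (x = -56 mm): packs come out along -x only. Either pack may be in either slot. A keeper hinges at each outer front corner.
- spent_pack: Loose battery pack, 0.2 to 0.45 kg: black body with grey bands 100 (x) x 46 (y) x 32 mm high, red pull tab at its front (-x), 42 long, 14 wide, 4 to 30 mm above the underside. Origin: centre of the black body's underside, z up. In its slot (2 mm play each side) it lies parallel to the bay and only the tab sticks out; clear of the bay when its origin is over 106 mm in front of the bay's.
- spent_tab (a point): Grip point in the red tab: 74 mm in front of the spent pack's origin, 17 mm above its underside.
- charged_pack: Charged battery pack: same as the spent pack but with a green tab, in the other slot. To be left there.
- keeper_left (a joint): Left (+y) yellow keeper, a flat bar on an upright pin: about 0 closed (lip across the edge of the slot's mouth), 1.6 rad fully open. The 44 mm lip swings out forwards (bay's -x) while the knob on the tail swings back beside the bay (+x): clockwise from above. Stays where left; about 1 N at the knob moves it.
- keeper_right (a joint): The same for the right (-y) keeper, mirrored: it opens anticlockwise from above.
- left_knob (a point): Centre of the top of the left keeper's knob, a black upright round post 14 mm in diameter, from 14 to 58 mm above the table, 36 mm from the pin on the outer side. The keeper's bar lies 13 to 25 mm above the table.
- right_knob (a point): The same for the right keeper.
- left_pin (a point): On the hinge axis of the left keeper (62 mm in front of the bay's origin and 90 mm to its left), 26 mm above the table.
- right_pin (a point): The same for the right keeper, 90 mm to the right.
- tray: Open aluminium tray, fixed, standing elsewhere each time: 180 (x) x 116 (y) mm outside, walls 4 mm thick and 20 mm high, floor with black rubber liner 3 mm thick. Origin: centre of its underside; long side along x. To its right a tall solid press fills x over 0.48, y below -0.03: swing past it with the arm drawn in.
- step_block: Dark stepped block, loose, 26 x 55 x 36 mm, origin at its underside. Leave alone.
- guide_bush: Flanged steel guide bush, loose, 44 mm diameter, 36 mm high, origin at its underside. Leave alone.

How it is judged (in metres and radians):
On the way, in this order (a step that is already met when the one before it is completed fails the run):
1. the keeper in front of the spent pack is swung open (beyond 1.2 rad) (((y of spent_pack in the frame of bay above 0 m and value of joint keeper_left above 1.2 rad) or (y of spent_pack in the frame of bay below 0 m and value of joint keeper_right above 1.2 rad))), for 0.2 s.
2. the spent pack is drawn out through the front, clear of the bay (x of spent_pack in the frame of bay below -0.108 m), for 0.1 s.
At the end, for the whole second after the job is handed in: Spent pack at rest, released, upright and flat on the tray floor (origin within 55 mm of tray centre, under 8 mm above the tray underside, tilt under 0.08 rad); charged pack within 12 mm of its start, in its slot, its keeper below 0.35 rad; block and bush not moved over 20 mm (horizontal distance between spent_pack and tray below 0.055 m and z of spent_pack in the frame of tray below 0.008 m and angle between spent_pack's own z axis and vertical below 0.08 rad and linear speed of spent_pack below 0.02 m/s and contact force between the fingers and spent_pack below 0.1 N and distance of charged_pack from where it was at the start of the episode below 0.012 m and distance of each of step_block, guide_bush from where it was at the start of the episode below 0.02 m and x of charged_pack in the frame of bay above -0.02 m and ((y of charged_pack in the frame of bay above 0 m and value of joint keeper_left below 0.35 rad) or (y of charged_pack in the frame of bay below 0 m and value of joint keeper_right below 0.35 rad))); the robot touches nothing.
It fails at once if the charged pack is shifted by more than 12 mm (distance of charged_pack from where it was at the start of the episode above 0.012 m).
It fails at once if the charged pack's keeper is swung open (beyond 0.35 rad) ((y of charged_pack in the frame of bay above 0 m and value of joint keeper_left above 0.35 rad) or (y of charged_pack in the frame of bay below 0 m and value of joint keeper_right above 0.35 rad)).
It fails at once if the spent pack falls freely more than about 20 mm above the tray's floor (height (world z) of spent_pack above 0.023 m and contact force between spent_pack and anything else below 0.02 N).
It fails at once if the stepped block or the bush is moved by more than 20 mm (distance of any of step_block, guide_bush from where it was at the start of the episode above 0.02 m).
It also fails if it takes over 64 s, if anything falls off the work surface, if the arm or the gripper's body presses on something with over 40 N, if the wrist force passes 120 N, or if a joint passes its speed limit or range.

## Robot

A 6-joint arm with a two-finger parallel gripper is mounted at the origin on a cart in front of the work surface, level with it; the furniture and walls round the work are solid. World frame = base frame: x ahead of the robot, y to its left, z up, the work surface at z = 0. Lengths are in m, angles in degrees, forces in N, time in s.
With the tool pointing down it reaches from about 0.4 to 0.825 m from the base axis. Payload 7 kg.
Tool frame: the origin (TCP) lies midway between the tips of the shut fingers; the grasp point (between the pads) lies 19 mm behind it (hold_point_z is the distance from the TCP to the grasp point, in m); z points along the fingers, y is the line along which they close (so a half turn about z gives the same grasp; the last joint's range is limited). The gripper opens to 88 mm and grips with 3 to 60 N. Pads are 19 mm wide; open, the fingers measure 130 mm over their backs; the gripper's body (78 mm by 193 mm) begins 47 mm behind the grasp point.
Start: joints at [-55.686, 20.546, 0.682, 0, -70.136, -16.507], TCP at [0.206, -0.643, 0.227] pointing down, gripper open.
Joint ranges: [-176.03, 176.03], [-82.01, 121.73], [-58.28, 71.71], [-173.87, 95.51], [-174.79, -0.11], [-173.66, 173.66]. Speed limits (degrees/s): [136.94, 136.94, 172.46, 180, 180, 180].

## Interface

Orientations are given as [roll, pitch, yaw] about the fixed x, y, z axes, in that order (R = Rz(yaw) Ry(pitch) Rx(roll)).
In Python, from plant import get_state, capture, close_job, hold_point_z gives the robot as it stands.
- The arm moves only by the shell command python3 -m inch 'ROWS' [FORCE]. ROWS is text: rows parted by semicolons, each of 5 numbers parted by spaces: the shift along the tool's x, y, z normalised to -1 to 1, where 1 is 0.15 m, then the turn about the tool's z normalised to -1 to 1, where 1 is 360 degrees, then the opening, from 0 (shut) to 1 (fully open). In form: tx ty tz spin grip; .... A call has exactly 8 rows; each row shifts and turns the commanded pose from where the row before left it, along the tool's axes as they then stand; what a row does not reach is not made up. A row lasts 1/8 s, in which the tool goes at most 62.5 mm and 10.7 degrees, less where a joint would pass 70% of its speed; a pose out of reach is approached as far as the arm can. A call with a number of a shift or a turn outside -1 to 1 is refused whole. A call with a gripper value outside its range is refused whole. The fingers move at their own pace and stop on an object; FORCE is the grip in N (left out, the last holds). Time passes only in rows, so rows that do not move let the fingers close, or fill a call up. It gives the time, the measured TCP pose, the force, the opening and the grip force at its end, in the units of the state.
- get_state(): the state, without advancing time (a new reading comes with each control period).
- capture(name): name is "scene" or "top" or "wrist"; returns a dict with "color" (384x512x3 uint8, blue, green, red), "mtx" (3x3 intrinsics, pixels), "R" (3x3) and "t" (3): a world point X has camera coordinates R X + t. Camera axes: x right, y down, z forward; pixel columns grow to the right and rows downward; lengths in m; the calibration is good to about 2 mm. A picture is of the moment at which its call begins. There is no depth.
- close_job(): hands the job in; it is judged then, once.
The state is a dict: "time_s": time; "joints": joint angles; "qd": joint speeds; "joint_torque": joint torques, N m; "tcp_pos": TCP position; "eef_rot": TCP orientation; "contact_force": force on the tool from outside, world axes, zero at the start; "moment": the same for the moment, N m; "gripper_width": finger opening in m; "gripper_force": force on a finger pad.
Only numpy, scipy, OpenCV 4.12 (cv2) and the standard library are available. Lean on these libraries where they do the work, as an engineer would, in place of code of your own. Each camera call takes 0.05 s, during which the arm holds its last target. There are 200 camera calls.

## Working session

There is one attempt and no reset: what is moved stays moved. The work goes in short steps, Python scripts to look and compute and a shell command to move; the robot and the scene stay as the last step left them, time stands still between calls to the robot, and variables do not carry over. Pictures are saved under pics/ and viewed, at most 12 in all, crops included, and the job is handed in when it is done.

```bash
mkdir -p pics; ls; python3 - <<'E'
from plant import *
import cv2,numpy as np
print(get_state(),hold_point_z)
a=[]
for n in("scene","top"):
    c=capture(n);cv2.imwrite(f"pics/{n}0.png",c["color"]);np.savez(f"{n}0.npz",**c);print(n,c["mtx"],c["R"],c["t"])
E
```

```text
pics
{'time_s': 0.0, 'joints': array([-5.56867798e+01,  2.05907517e+01,  6.34153448e-01, -1.89607265e-02,
       -7.01360421e+01, -1.65071734e+01]), 'qd': array([-0.01366098, -0.04932193, -0.02022975,  0.07792217,  0.00980878,
        0.02894688]), 'joint_torque': array([ 9.44304229e-04, -5.82711160e+01,  2.93062592e+01,  6.99709520e+00,
        6.88963104e-03, -1.85733165e-04]), 'tcp_pos': array([ 0.2062352 , -0.64221282,  0.22563693]), 'eef_rot': array([ 1.79906113e+02, -9.23505493e-03, -1.62200403e+02]), 'contact_force': array([-0.10406002, -0.03899044,  0.34981127]), 'moment': array([ 0.05746271, -0.05496111, -0.0255237 ]), 'gripper_force': 0.0, 'gripper_width': 0.08723845313119337} 0.0188
scene [[393.36426021   0.         257.02622769]
 [  0.         393.36426021 189.77055838]
 [  0.           0.           1.        ]] [[-0.90212822 -0.43093918 -0.02135671]
 [-0.1899349   0.44107952 -0.87713943]
 [ 0.38741375 -0.78723585 -0.47976068]] [0.59715469 0.06474977 0.93099606]
top [[444.63308956   0.         257.14540646]
 [  0.         444.63308956 187.74971136]
 [  0.           0.           1.        ]] [[ 0.02559603 -0.9993381  -0.02584948]
 [-0.99452344 -0.02283461 -0.10198877]
 [ 0.101331    0.02831842 -0.99444964]] [0.24445093 0.58084583 0.93027111]
```

View pics/scene0.png

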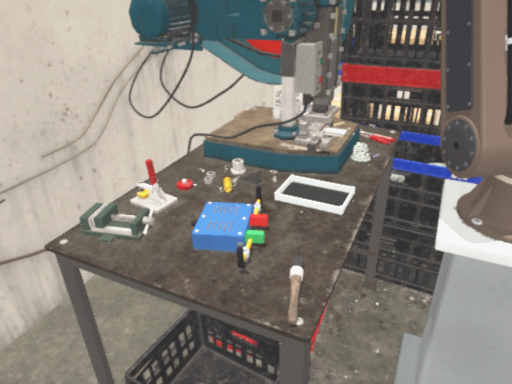

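View pics/top0.png

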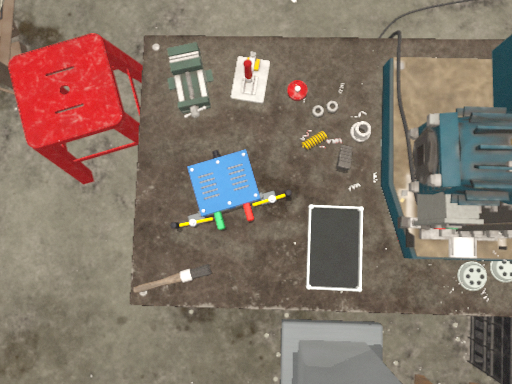

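Scene view: bay at about (225,225), red tab at (259,220), green at (256,237), tray at (315,193). Top view: bay at (223,183), red tab at (249,212) in the right slot, right knob at (288,195), tray at (335,248).

```bash
cat > h.py <<'E'
import numpy as np,cv2
def load(n): return dict(np.load(n+".npz"))
def ray(c,p):
    d=c["R"].T@np.linalg.solve(c["mtx"],[p[0],p[1],1.]);return -c["R"].T@c["t"],d/np.linalg.norm(d)
def plane(c,p,z):
    o,d=ray(c,p);return o+d*(z-o[2])/d[2]
def proj(c,X):
    q=c["mtx"]@(c["R"]@np.asarray(X,float)+c["t"]);return q[:2]/q[2]
def tri(obs):
    A=np.zeros((3,3));b=np.zeros(3)
    for c,p in obs:
        o,d=ray(c,p);M=np.eye(3)-np.outer(d,d);A+=M;b+=M@o
    X=np.linalg.solve(A,b)
    return X,[np.round(proj(c,X)-p,1) for c,p in obs]
def blobs(img,lo,hi,amin=15):
    m=cv2.inRange(cv2.cvtColor(img,cv2.COLOR_BGR2HSV),np.array(lo),np.array(hi))
    cs,_=cv2.findContours(m,cv2.RETR_EXTERNAL,cv2.CHAIN_APPROX_NONE)
    return [c for c in cs if cv2.contourArea(c)>=amin]
E
python3 - <<'E'
from h import *
S,T=load("scene0"),load("top0")
col={"red":((0,150,80),(8,255,255)),"green":((50,130,60),(85,255,255)),"yellow":((20,150,90),(33,255,255)),"blue":((100,130,60),(118,255,255))}
for n,c in(("top",T),("scene",S)):
    for k,(a,b) in col.items():
        for q in blobs(c["color"],a,b,12):
            r=cv2.minAreaRect(q); 
            if 150<r[0][0]<310 and 130<r[0][1]<270: print(n,k,np.round(r[0],1),np.round(r[1],1),round(r[2],1),cv2.boundingRect(q), np.round(cv2.boxPoints(r)).tolist() if k=="blue" else "")
# tray rim: bright
a=cv2.resize(T["color"][140:300,165:370],None,fx=3.9,fy=3.7,interpolation=3)
cv2.imwrite("pics/topc.png",cv2.resize(T["color"][140:240,165:300],None,fx=5.9,fy=5.9,interpolation=2)[:600,:800])
cv2.imwrite("pics/scenec.png",cv2.resize(S["color"][170:280,185:365],None,fx=4.4,fy=4.4,interpolation=2)[:600,:800])
E
```

```text
top red [248.2 211.9] [17.7  7.1] 72.9 (243, 203, 11, 18) 
top green [219.2 220.1] [18.   7.3] 71.6 (214, 211, 11, 19) 
top yellow [183.5 223.9] [3.5 9.6] 78.7 (179, 222, 10, 5) 
top yellow [204.6 219.9] [ 3.9 15.8] 76.0 (197, 217, 16, 6) 
top yellow [259.8 202.3] [ 3.5 16.4] 71.6 (252, 199, 17, 8) 
top yellow [280.5 195.9] [3.8 9.8] 71.6 (276, 193, 10, 7) 
top blue [223.5 182.6] [52.5 61.4] 74.1 (188, 150, 72, 66) [[187.0, 166.0], [246.0, 149.0], [260.0, 199.0], [201.0, 216.0]]
scene red [258.5 220. ] [12. 17.] 90.0 (250, 214, 18, 13) 
scene red [184.3 184.8] [ 8.8 14.9] 82.9 (177, 180, 16, 10) 
scene red [150.9 171.3] [23.3  5.5] 77.5 (146, 160, 10, 24) 
scene green [254. 236.] [12. 18.] 90.0 (245, 230, 19, 13) 
scene yellow [227.5 184.5] [15.  7.] 90.0 (224, 177, 8, 16) 
scene blue [221.6 225.7] [58.2 47.4] 3.8 (192, 202, 61, 49) [[191.0, 247.0], [194.0, 200.0], [252.0, 204.0], [249.0, 251.0]]
```

View pics/topc.png

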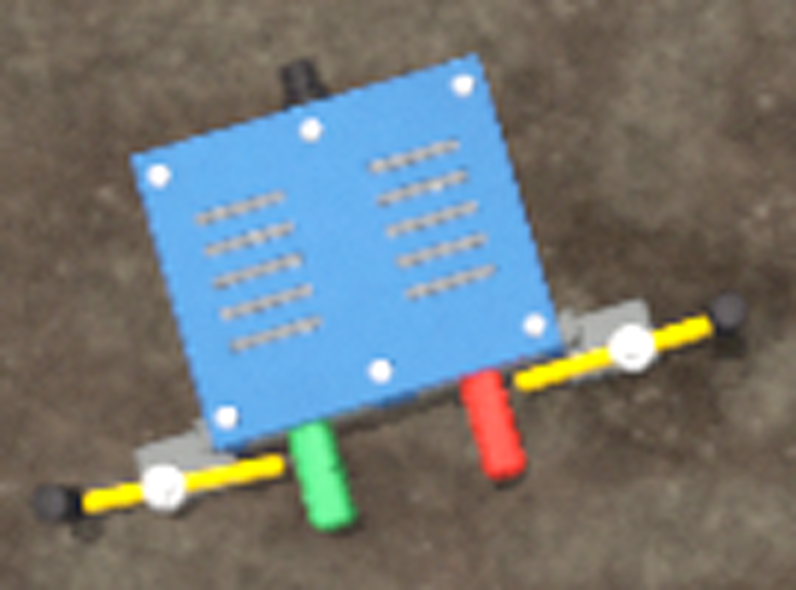

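View pics/scenec.png

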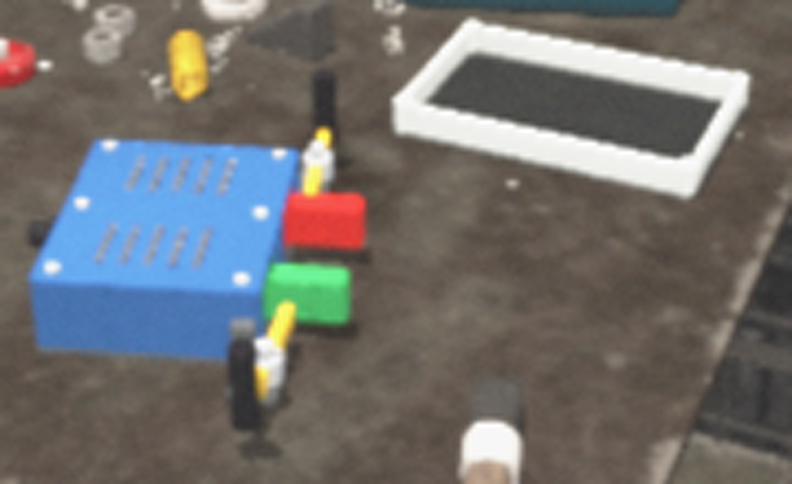

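The crops show the red tab in the right slot; top crop knob (729,306), pin (633,347), tab front end (506,474), roof corners (131,155) (480,55) (565,345) (215,450); scene crop knob (323,75), roof (100,143) (298,150) (38,285) (263,293). Triangulate these.

```bash
python3 - <<'E'
from h import *
np.set_printoptions(precision=4,suppress=True)
S,T=load("scene0"),load("top0")
t=lambda p:(np.array(p)+.5)/5.9-.5+[165,140]
s=lambda p:(np.array(p)+.5)/4.4-.5+[185,170]
for n,a,b in [("BL",(131,155),(38,285)),("BR",(480,55),(100,143)),("FR",(565,345),(298,150)),("FL",(215,450),(263,293)),("knobR",(729,306),(323,75)),("pinR",(633,347),(318,150)),("knobL",(53,500),(243,325)),("tabtopfrontR",(524,470),(365,197))]:
    print(n,*tri([(T,t(a)),(S,s(b))]))
g=cv2.cvtColor(T["color"],cv2.COLOR_BGR2GRAY);m=(g>190).astype(np.uint8);m[:195]=0;m[300:]=0;m[:,:300]=0;m[:,370:]=0
q=max(cv2.findContours(m,0,1)[0],key=cv2.contourArea);r=cv2.minAreaRect(q);bp=cv2.boxPoints(r);print(r,bp)
P=np.array([plane(T,p,.02) for p in bp]);print(P,np.linalg.norm(P-np.roll(P,1,0),axis=1),P.mean(0))
for b in [(472,20),(748,75),(695,160),(395,98)]: print(plane(S,s(b),.02))
for p in bp:
    b=min([(472,20),(748,75),(695,160),(395,98)],key=lambda b:np.linalg.norm(plane(S,s(b),.02)-plane(T,p,.02)))
    print("tray",*tri([(T,p),(S,s(b))]))
P=np.array([plane(T,t(p),.044) for p in [(131,155),(480,55),(565,345),(215,450)]])
print("roof",P,np.linalg.norm(P-np.roll(P,1,0),axis=1))
c=P.mean(0);v=P[0]+P[1]-P[2]-P[3];w=P[0]+P[3]-P[1]-P[2];yaw=np.arctan2(v[1],v[0]);print(c,np.degrees([yaw,np.arctan2(-w[0],w[1])]))
R=np.array([[np.cos(yaw),-np.sin(yaw),0],[np.sin(yaw),np.cos(yaw),0],[0,0,1]])
o=c*[1,1,0]
for n,X in [("pinR",(-.062,-.09,.026)),("knobR",(-.062,-.126,.058)),("knobL",(-.062,.126,.058)),("tabTopFrontR",(-.092,-.040,.034)),("grip",(-.074,-.033,.021))]:
    W=o+R@X; print(n,W,(proj(T,W)-[165,140]+.5)*5.9-.5,(proj(S,W)-[185,170]+.5)*4.4-.5)
E
```

```text
BL [0.616  0.4108 0.0405] [array([0.5, 1. ]), array([-1.2, -0.1])]
BR [0.6576 0.2845 0.0409] [array([0.1, 0.2]), array([-0.2, -0. ])]
FR [0.5524 0.2511 0.043 ] [array([-0.1, -0.3]), array([0.3, 0. ])]
FL [0.5103 0.3764 0.0434] [array([0.1, 0.1]), array([-0.1, -0. ])]
knobR [0.566  0.1923 0.0567] [array([-0., -0.]), array([0., 0.])]
pinR [0.5531 0.2263 0.0293] [array([-0.1, -0.2]), array([0.2, 0. ])]
knobL [0.4911 0.4298 0.0667] [array([-0.1, -0.1]), array([0.2, 0. ])]
tabtopfrontR [0.507  0.265  0.0329] [array([-0.1, -0.3]), array([0.3, 0. ])]
((334.78173828125, 247.7671661376953), (55.13261032104492, 86.01976776123047), 1.8476102352142334) [[305.8431 289.8659]
 [308.6165 203.8909]
 [363.7204 205.6684]
 [360.947  291.6435]]
[[0.359  0.1491 0.02  ]
 [0.5433 0.1457 0.02  ]
 [0.5422 0.0263 0.02  ]
 [0.3586 0.0319 0.02  ]] [0.1172 0.1843 0.1194 0.1837] [0.4508 0.0882 0.02  ]
[0.5401 0.0256 0.02  ]
[0.3617 0.0301 0.02  ]
[0.3652 0.1393 0.02  ]
[0.5446 0.14   0.02  ]
tray [0.3613 0.1501 0.027 ] [array([-0.2, -0.7]), array([ 0.7, -0. ])]
tray [0.5426 0.1458 0.0235] [array([0.1, 0.2]), array([-0.2, -0. ])]
tray [0.5412 0.0259 0.0199] [array([0.2, 0.5]), array([-0.4, -0. ])]
tray [0.36   0.0326 0.0217] [array([-0.2, -0.6]), array([ 0.5, -0. ])]
roof [[0.6177 0.4114 0.044 ]
 [0.6574 0.2846 0.044 ]
 [0.5516 0.2508 0.044 ]
 [0.5106 0.3764 0.044 ]] [0.1127 0.133  0.1111 0.1322]
[0.5843 0.3308 0.044 ] [17.9139 17.7517]
pinR [0.553  0.2261 0.026 ] [632.9517 346.7062] [319.1327 155.083 ]
knobR [0.5641 0.1918 0.058 ] [730.3935 310.9712] [326.4149  73.2574]
knobL [0.4866 0.4316 0.058 ] [ 52.0834 512.1141] [251.7873 346.1127]
tabTopFrontR [0.5091 0.2644 0.034 ] [525.1139 462.7347] [363.0748 193.7659]
grip [0.5241 0.2766 0.021 ] [494.4245 422.5824] [327.6447 220.1061]
```

Measured points agree with the text (roof 0.041–0.043, knob 0.057, tab top 0.033, tray rim ≈0.02; sizes within 2 mm). The bay is at (0.584, 0.331) with yaw 17.9°, and the tray is at (0.451, 0.088). Next I'll draw in and swing past the press with the fingers shut.

```bash
python3 -m inch '-0.143 0.284 0 0 0; -0.143 0.284 0 0 0; -0.143 0.284 0 0 0; -0.143 0.284 0 0 0; -0.143 0.284 0 0 0; -0.143 0.284 0 0 0; -0.272 0.193 0 0 0; -0.272 0.193 0 0 0' 5
```

```text
time_s: 1.1
tcp_pos: [0.311, -0.2785, 0.2268]
eef_rot: [-180.0, 0.0, -162.2]
contact_force: [1.4, -0.3, 0.7]
gripper_width: 0.013
gripper_force: 0.0
```

```bash
python3 -m inch '-0.272 0.193 0 0 0; -0.272 0.193 0 0 0; -0.15 0.249 0 0 0; -0.15 0.249 0 0 0; -0.15 0.249 0 0 0; -0.15 0.249 0 0 0; -0.131 0.261 0 0 0; -0.131 0.261 0 0 0'
```

```text
time_s: 2.1
tcp_pos: [0.424, 0.058, 0.2265]
eef_rot: [180.0, 0.0, -162.2]
contact_force: [1.0, 0.1, 0.6]
gripper_width: 0.0002
gripper_force: 0.0
```

```bash
python3 -m inch '-0.24 0.32 0 0 0; 0 0 0 -0.025 0; 0 0 0 -0.025 0; 0 0 0 -0.025 0; 0 0 0 -0.025 0; 0 0 0 -0.025 0; -0.287 -0.258 0 0 0; -0.287 -0.258 0 0 0'
```

```text
time_s: 3.1
tcp_pos: [0.5532, 0.155, 0.2271]
eef_rot: [-180.0, 0.1, -117.2]
contact_force: [0.0, 0.9, 1.2]
gripper_width: 0.0001
gripper_force: 0.0
```

```bash
python3 - <<'E'
from plant import *
import cv2,numpy as np
for n in("wrist",):
    c=capture(n);cv2.imwrite(f"pics/{n}1.png",c["color"]);np.savez(f"{n}1.npz",**c)
print(get_state()["tcp_pos"],get_state()["eef_rot"])
E
```

```text
[0.55900033 0.15717038 0.22480476] [-1.79908816e+02 -6.31903493e-02 -1.17115163e+02]
```

View pics/wrist1.png

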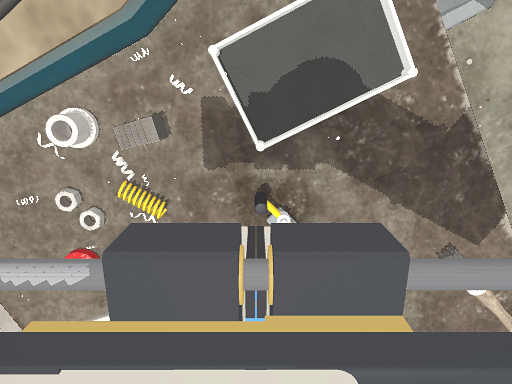

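Wrist view: right knob top at (261,203) right ahead of the fingers, tray rim corners at (213,49), (260,147), (413,72).

```bash
python3 - <<'E'
from h import *
W=load("wrist1");T=load("top0")
print(plane(W,(261,199),.058))
P=np.array([plane(W,p,.02) for p in((213,49),(260,147),(413,72))]);print(P,(P[0]+P[2])/2,np.linalg.norm(P[1]-P[0]),np.linalg.norm(P[1]-P[2]))
print("knob tri",tri([(T,(729.5/5.9-.5+165,306.5/5.9-.5+140)),(W,(261,199))]))
from plant import *
print(get_state()["tcp_pos"],get_state()["tcp_pos"])
E
```

```text
[0.56148798 0.18367811 0.058     ]
[[0.53800848 0.03285358 0.02      ]
 [0.54077225 0.14175675 0.02      ]
 [0.36797192 0.1445664  0.02      ]] [0.4529902  0.08870999 0.02      ] 0.10893824163961946 0.1728231700897357
knob tri (array([0.56673953, 0.19137746, 0.03040829]), [array([-0.1,  0.8]), array([-1.5,  0.6])])
[0.55900033 0.15717038 0.22480476] [0.55900033 0.15717038 0.22480476]
```

```bash
python3 -m inch '0 0 0.316 0 0; 0 0 0.316 0 0; 0 0 0.316 0 0; 0 0 0.316 0 0; -0.085 0 0 0 0; -0.085 0 0 0 0; -0.085 0 0 0 0; -0.085 0 0 0 0'; python3 -m inch '-0.03 0 0 0 0; -0.03 0 0 0 0; -0.03 0 0 0 0; 0 0 0 0 0; 0 0 0 0 0; 0 0 0 0 0; 0 0 0 0 0; 0 0 0 0 0'; python3 - <<'E'
from plant import *
import cv2,numpy as np
c=capture("top");cv2.imwrite("pics/top2.png",cv2.resize(c["color"][120:260,165:330],None,fx=4.2,fy=4.2,interpolation=2));np.savez("top2.npz",**c)
E
```

```text
time_s: 4.15
tcp_pos: [0.5778, 0.2006, 0.0398]
eef_rot: [-179.8, 0.1, -117.2]
contact_force: [1.9, -3.0, -0.5]
gripper_width: 0.0024
gripper_force: 1.3
time_s: 5.15
tcp_pos: [0.5815, 0.2118, 0.0369]
eef_rot: [180.0, -0.0, -117.2]
contact_force: [0.1, 0.2, -0.4]
gripper_width: 0.0004
gripper_force: 0.0
```

View pics/top2.png

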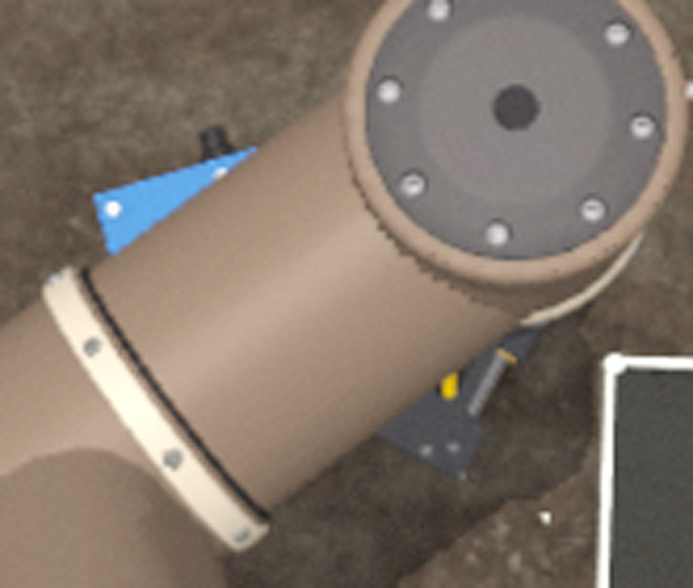

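The lip now shows, with its end at crop (450,395), so it's swung well out. Check its angle.

```bash
python3 - <<'E'
from h import *
T=load("top2")
for y in (375,398):
    X=plane(T,((450.5)/4.2-.5+165,(y+.5)/4.2-.5+120),.025)
    d=X[:2]-[.553,.2263]; print(X,np.linalg.norm(d),np.degrees(np.arctan2(d[1],d[0])-np.arctan2(.0339*1,-.0109*-1*-1)))
    # closed lip direction = bay +y = (-sin17.9, cos17.9)
    print(np.degrees(np.arctan2(d[1],d[0]))-107.9)
E
python3 -m inch '-0.02 0 0 0 0; -0.02 0 0 0 0; -0.01 0 0 0 0; 0 0 0 0 0; 0 0 0 0 0; 0 0 0 0 0; 0 0 0 0 0; 0 0 0 0 0'
```

```text
[0.53010545 0.22578304 0.025     ] 0.022900384614074624 -286.5308399633204
-286.60648024011437
[0.51822744 0.22551865 0.025     ] 0.034781337093626914 -286.5371202235822
-286.6127605003762
time_s: 6.2
tcp_pos: [0.5839, 0.2182, 0.0366]
eef_rot: [179.9, -0.1, -117.2]
contact_force: [-5.0, -0.8, 2.2]
gripper_width: 0.0007
gripper_force: 2.3
```

```bash
python3 -m inch '0.1 0 0 0 0; 0 0 -0.3 0 0; 0 0 -0.3 0 0; 0 0 -0.3 0 0; 0 0 0 0.025 0.45; 0 0 0 0.025 0.45; 0 0 0 0.025 0.45; 0 0 0 0.025 0.45'; python3 -m inch '0 0 0 0.025 0.45; 0.095 0.2825 0 0 0.45; 0.095 0.2825 0 0 0.45; 0 0 0 0 0.45; 0 0 0 0 0.45; 0 0 0 0 0.45; 0 0 0 0 0.45; 0 0 0 0 0.45'; python3 - <<'E'
from h import *
from plant import *
T=load("top0");S=load("scene0")
yaw=np.radians(17.85);R=np.array([[np.cos(yaw),-np.sin(yaw)],[np.sin(yaw),np.cos(yaw)]]);o=np.array([.5843,.3308])
for n,p in(("red",(248.2,211.9)),("green",(219.2,220.1))):
    X=plane(T,p,.034)[:2];print(n,X,R.T@(X-o))
c=capture("wrist");cv2.imwrite("pics/wrist3.png",c["color"]);np.savez("wrist3.npz",**c)
c=capture("scene");np.savez("scene3.npz",**c);cv2.imwrite("pics/scene3.png",cv2.resize(c["color"][150:290,160:360],None,fx=4,fy=4,interpolation=2))
print(get_state()["tcp_pos"],get_state()["gripper_width"])
E
```

```text
time_s: 7.2
tcp_pos: [0.5783, 0.2048, 0.1722]
eef_rot: [180.0, 0.1, -153.5]
contact_force: [-0.5, 0.7, -0.4]
gripper_width: 0.0348
gripper_force: 0.0
time_s: 8.2
tcp_pos: [0.5253, 0.2767, 0.1719]
eef_rot: [-180.0, -0.0, -162.2]
contact_force: [0.8, -0.3, -0.4]
gripper_width: 0.04
gripper_force: 0.0
red [0.52193677 0.27637153] [-0.07604496 -0.03269245]
green [0.50277812 0.33833537] [-0.07528781  0.03216122]
[0.52517185 0.2768925  0.17190487] 0.03958325194085633
```

View pics/wrist3.png

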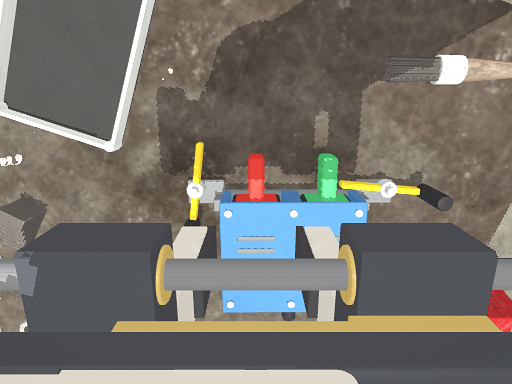

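Right keeper lies parallel to the bay side (lip from (195,190) to (200,143)), red tab (256,175) centred between the fingers, left keeper still closed. Descend and grip the tab.

```bash
python3 -m inch '0.013 0 0 0 0.35; 0 0 0.27 0 0.35; 0 0 0.27 0 0.35; 0 0 0.27 0 0.35; 0 0 0.27 0 0.35; 0 0 0 0 0; 0 0 0 0 0; 0 0 0 0 0' 40;  python3 -m inch '0 0 0 0 0; 0 0 0 0 0; 0 0 0 0 0; 0.04 0 0 0 0; 0.08 0 0 0 0; 0.08 0 0 0 0; 0 0 0 0 0; 0 0 0 0 0'
```

```text
time_s: 9.3
tcp_pos: [0.5239, 0.2773, 0.0117]
eef_rot: [179.9, 0.1, -162.2]
contact_force: [-0.8, -0.6, -2.0]
gripper_width: 0.0135
gripper_force: 40.0
time_s: 10.3
tcp_pos: [0.494, 0.2677, 0.011]
eef_rot: [180.0, 0.1, -162.2]
contact_force: [-3.4, 0.7, 11.4]
gripper_width: 0.0139
gripper_force: 40.0
```

```bash
python3 -m inch '0.09 0 0 0 0; 0.09 0 0 0 0; 0.09 0 0 0 0; 0.09 0 0 0 0; 0.09 0 0 0 0; 0.09 0 0 0 0; 0.09 0 0 0 0; 0.09 0 0 0 0';  python3 -m inch '0 0 0 0 0; 0 0 0.013 0 0; 0 0 0.013 0 0; 0 0 0 0 0; 0 0 0 0 0.2; 0 0 0 0 0.35; 0 0 0 0 0.35; 0 0 0 0 0.35'; python3 -m inch '0 0 0 0 0.35; 0 0 0 0 0.35; 0 0 -0.25 0 0.35; 0 0 -0.25 0 0.35; 0 0 -0.25 0 0.35; 0 0 -0.25 0 0.7; 0 0 0 0 0.7; 0 0 0 0 0.7'; python3 - <<'E'
from plant import *
import cv2,numpy as np
for n in("wrist","scene"):
    c=capture(n);np.savez(f"{n}4.npz",**c);cv2.imwrite(f"pics/{n}4.png",c["color"])
print(get_state()["tcp_pos"],get_state()["gripper_width"])
E
```

```text
time_s: 11.3
tcp_pos: [0.39, 0.233, 0.0093]
eef_rot: [-179.9, -0.1, -162.2]
contact_force: [-0.5, 0.2, -2.6]
gripper_width: 0.0137
gripper_force: 40.0
time_s: 12.3
tcp_pos: [0.3918, 0.2344, 0.0059]
eef_rot: [-180.0, -0.0, -162.2]
contact_force: [-1.0, -0.5, 0.2]
gripper_width: 0.0304
gripper_force: 0.0
time_s: 13.3
tcp_pos: [0.3914, 0.2341, 0.1557]
eef_rot: [180.0, -0.0, -162.2]
contact_force: [0.7, -0.9, -1.6]
gripper_width: 0.0554
gripper_force: 0.0
[0.3912528  0.23379298 0.15509857] 0.05985238949798692
```

View pics/wrist4.png

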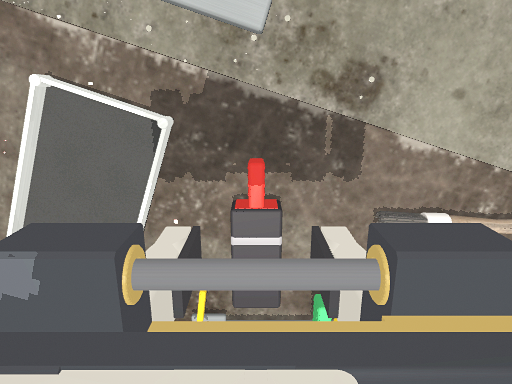

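Pack is out on the table, straight, red tab at (257,180), body columns 232–281. Locate it (red in two views) before regrasping the body.

```bash
python3 - <<'E'
from h import *
W,S=load("wrist4"),load("scene4")
for n,c in(("w",W),("s",S)):
    for q in blobs(c["color"],(0,150,80),(8,255,255),30): print(n,cv2.boundingRect(q),cv2.minAreaRect(q))
print(plane(W,(257,157),.030),plane(W,(235,207),.032),plane(W,(278,207),.032))
cv2.imwrite("pics/scene4c.png",cv2.resize(S["color"][160:290,190:360],None,fx=4.4,fy=4.4,interpolation=2))
E
```

```text
w (235, 158, 43, 51) ((256.0, 183.0), (50.0, 42.0), 90.0)
s (310, 218, 19, 14) ((319.0, 224.5), (13.0, 18.0), 90.0)
s (177, 180, 15, 10) ((184.0, 184.5), (9.0, 14.0), 90.0)
s (146, 160, 10, 24) ((150.6967010498047, 171.3360595703125), (23.304752349853516, 5.325164794921875), 76.75948333740234)
s (370, 136, 24, 8) ((381.42681884765625, 139.6585235595703), (23.08019256591797, 5.852871417999268), 6.34019136428833)
s (351, 61, 135, 31) ((418.0, 76.0), (134.0, 30.0), -0.0)
s (247, 40, 34, 14) ((263.49560546875, 46.066375732421875), (33.72513198852539, 12.306015014648438), 3.814075469970703)
[0.37034501 0.22912606 0.03      ] [0.41782748 0.22426216 0.032     ] [0.40637391 0.25996012 0.032     ]
```

View pics/scene4c.png

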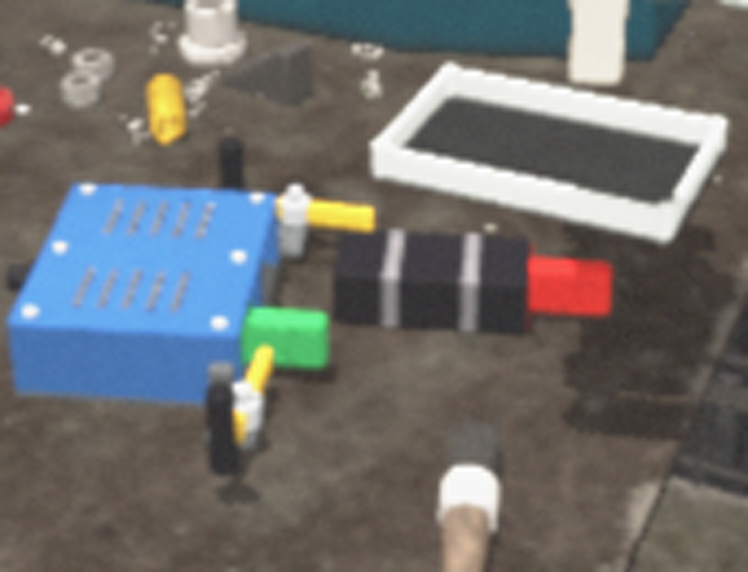

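Scene view: pack lies flat at (430,280), clear of bay, right keeper open and left closed. Tab tip and base from the wrist view put the pack origin at about (0.458, 0.257). Regrasp over the body.

```bash
python3 -m inch '-0.238 0 0 0 0.75; -0.238 0 0 0 0.75; 0 0 0 0 0.75; 0 0 0.24 0 0.75; 0 0 0.24 0 0.75; 0 0 0.24 0 0.75; 0 0 0.24 0 0.75; 0 0 0 0 0.75' 50;  python3 -m inch '0 0 0 0 0; 0 0 0 0 0; 0 0 0 0 0; 0 0 0 0 0; 0 0 0 0 0; 0 0 0 0 0; 0 0 -0.05 0 0; 0 0 -0.05 0 0'
```

```text
time_s: 14.4
tcp_pos: [0.4575, 0.2539, 0.0093]
eef_rot: [-179.8, -0.4, -162.2]
contact_force: [0.1, 0.2, 0.5]
gripper_width: 0.0656
gripper_force: 0.0
time_s: 15.4
tcp_pos: [0.4596, 0.256, 0.0276]
eef_rot: [-180.0, -0.0, -162.2]
contact_force: [-0.2, -0.2, -3.3]
gripper_width: 0.0455
gripper_force: 50.0
```

```bash
python3 -m inch '0 0 -0.1 0 0; 0 0 -0.1 0 0; 0 0 -0.1 0 0; 0 0 0 0.018 0; 0 0 0 0.018 0; 0 0 0 0.017 0; -0.019 -0.1 0 0 0; -0.019 -0.185 0 0 0';  python3 -m inch '-0.019 -0.185 0 0 0; -0.019 -0.185 0 0 0; -0.019 -0.185 0 0 0; -0.019 -0.185 0 0 0; 0 -0.085 0 0 0; 0 0 0 0 0; 0 0 0 0 0; 0 0 0 0 0'; python3 - <<'E'
from plant import *
import cv2,numpy as np
for n in("wrist","scene","top"):
    c=capture(n);np.savez(f"{n}5.npz",**c);cv2.imwrite(f"pics/{n}5.png",c["color"])
print(get_state()["tcp_pos"],get_state()["gripper_width"])
w=cv2.imread("pics/wrist5.png")[:,:400];s=cv2.resize(cv2.imread("pics/scene5.png")[150:246,240:340],(400,384),interpolation=2)
cv2.imwrite("pics/both5.png",np.hstack([w,s]))
E
```

```text
time_s: 16.4
tcp_pos: [0.4647, 0.213, 0.0725]
eef_rot: [180.0, 0.0, 178.9]
contact_force: [-0.1, -0.5, -3.6]
gripper_width: 0.0456
gripper_force: 50.0
time_s: 17.4
tcp_pos: [0.4732, 0.09, 0.0721]
eef_rot: [180.0, 0.0, 178.8]
contact_force: [0.3, -0.2, -3.4]
gripper_width: 0.0457
gripper_force: 50.0
[0.47312281 0.08981676 0.07204093] 0.0454163189363876
```

View pics/both5.png

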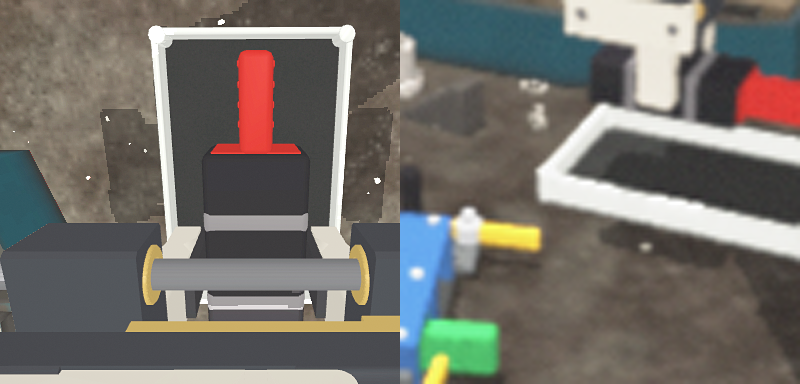

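Wrist view: tray's front corners at (155,33) and (346,33), tab centred at column 256 and parallel to the walls, so the pack sits about 3 mm too far left in the tray frame. Check, then lower.

```bash
python3 - <<'E'
from h import *
W=load("wrist5")
P=[plane(W,p,.02) for p in((155,33),(346,33))];print(P,(P[0]+P[1])/2)
print(plane(W,(256,51),.087))
E
python3 -m inch '0 -0.017 0 0 0; 0 0 0.09 0 0; 0 0 0.09 0 0; 0 0 0.09 0 0; 0 0 0.05 0 0; 0 0 0.03 0 0; 0 0 0.015 0 0; 0 0 0 0 0'
```

```text
[array([0.36592646, 0.03548641, 0.02      ]), array([0.36824263, 0.14402559, 0.02      ])] [0.36708455 0.089756   0.02      ]
[0.38433167 0.09243979 0.087     ]
time_s: 18.55
tcp_pos: [0.4732, 0.0869, 0.0174]
eef_rot: [180.0, 0.0, 178.7]
contact_force: [0.4, 0.2, -3.1]
gripper_width: 0.0459
gripper_force: 50.0
```

```bash
python3 -m inch '0 0 0.01 0 0; 0 0 0.01 0 0; 0 0 0.005 0 0; 0 0 0 0 0; 0 0 0 0 0; 0 0 0 0 0; 0 0 0 0 0; 0 0 0 0 0'
```

```text
time_s: 19.55
tcp_pos: [0.4735, 0.087, 0.0164]
eef_rot: [180.0, 0.1, 178.8]
contact_force: [-12.2, 0.2, 34.1]
gripper_width: 0.0455
gripper_force: 50.0
```

```bash
python3 -m inch '0 0 -0.007 0 0; 0 0 0 0 0; 0 0 0 0 0; 0 0 0 0 0; 0 0 0 0 0; 0 0 0 0 0; 0 0 0 0 0; 0 0 0 0 0'; python3 - <<'E'
from plant import *
import cv2,numpy as np
for n in("wrist","scene"):
    c=capture(n);np.savez(f"{n}6.npz",**c);cv2.imwrite(f"pics/{n}6.png",c["color"])
w=cv2.imread("pics/wrist6.png")[:,56:456];s=cv2.resize(cv2.imread("pics/scene6.png")[160:232,270:360],(480,384),interpolation=2)[:,:400]
cv2.imwrite("pics/both6.png",np.hstack([w,s]))
E
```

```text
time_s: 20.55
tcp_pos: [0.4734, 0.087, 0.0164]
eef_rot: [180.0, 0.1, 178.8]
contact_force: [-6.9, -0.3, 18.3]
gripper_width: 0.0458
gripper_force: 50.0
```

View pics/both6.png

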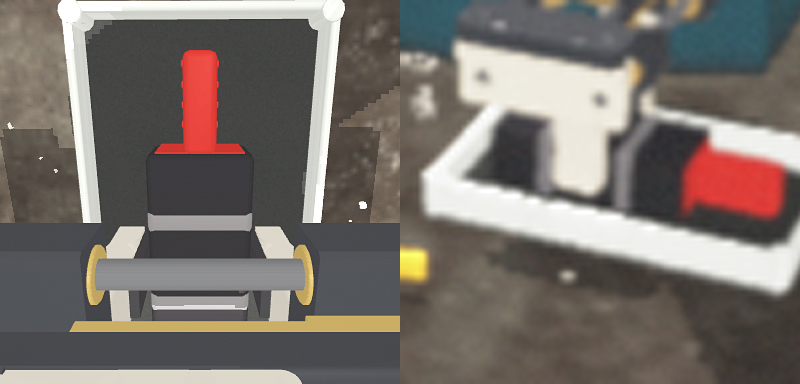

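The pack sits inside the tray, with the tab at (200,100) between the walls and the body on the liner. I'll ease off the remaining push, then release gently and rise.

```bash
python3 -m inch '0 0 -0.007 0 0; 0 0 0 0 0; 0 0 0 0 0; 0 0 0 0 0.56; 0 0 0 0 0.6; 0 0 0 0 0.62; 0 0 0 0 0.62; 0 0 0 0 0.62'; python3 -m inch '0 0 -0.05 0 0.62; 0 0 -0.1 0 0.62; 0 0 -0.2 0 0.62; 0 0 -0.3 0 0.62; 0 0 -0.3 0 0.62; 0 0.35 0 0 0.62; 0 0.35 0 0 0.62; 0 0.35 0 0 0.62'; python3 - <<'E'
from plant import *
import cv2,numpy as np
for n in("top","scene"):
    c=capture(n);np.savez(f"{n}7.npz",**c);cv2.imwrite(f"pics/{n}7.png",c["color"])
w=cv2.resize(cv2.imread("pics/top7.png")[190:310,290:390],(400,480),interpolation=2);s=cv2.resize(cv2.imread("pics/scene7.png")[160:280,210:360],(600,480),interpolation=2)[:,200:]
cv2.imwrite("pics/both7.png",np.hstack([w,s]))
E
```

```text
time_s: 21.65
tcp_pos: [0.473, 0.0868, 0.0156]
eef_rot: [-180.0, -0.0, 178.7]
contact_force: [-0.7, 0.3, -0.4]
gripper_width: 0.0542
gripper_force: 0.0
time_s: 22.65
tcp_pos: [0.4765, 0.2458, 0.1592]
eef_rot: [179.9, 0.1, 178.7]
contact_force: [0.6, -1.0, -0.3]
gripper_width: 0.0543
gripper_force: 0.0
```

View pics/both7.png

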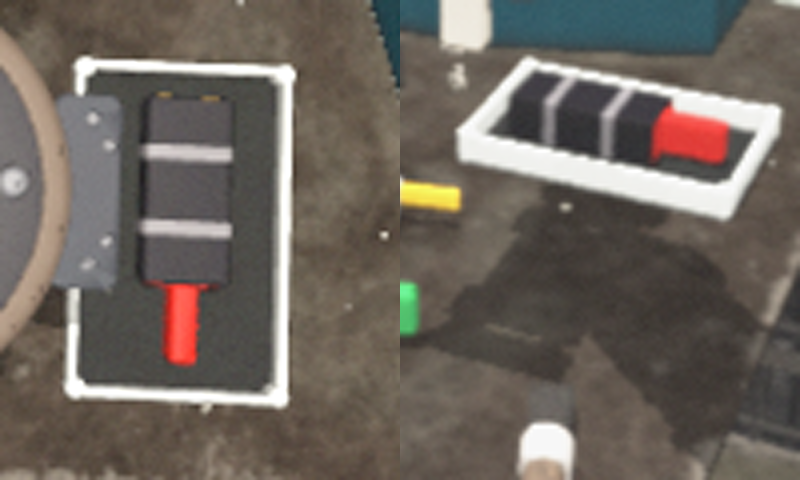

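The pack lies flat and upright in the tray (body centre about (187,188)) with margin all round, and the gripper is clear.

```bash
python3 -m inch '0 0 0 0 0.62; 0 0 0 0 0.62; 0 0 0 0 0.62; 0 0 0 0 0.62; 0 0 0 0 0.62; 0 0 0 0 0.62; 0 0 0 0 0.62; 0 0 0 0 0.62'; python3 -c "from plant import *;print(close_job())"
```

```text
time_s: 23.75
tcp_pos: [0.4765, 0.2443, 0.1581]
eef_rot: [-180.0, -0.0, 178.7]
contact_force: [0.1, -0.0, 0.3]
gripper_width: 0.0546
gripper_force: 0.0
the job is handed in; nothing more can be done
None
```

I opened the right keeper, drew the spent pack out and set it upright in the tray, with the charged pack, its keeper, the block and the bush left alone; I handed the job in at about 24 s, and no verdict came back.

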